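# Seat the test module, find the dock's loose terminal bolt and hold its cap open

## Robot

A 6-joint arm with a two-finger parallel gripper is mounted at the origin on the work surface. World frame = base frame: x ahead of the robot, y to its left, z up, the work surface at z = 0. Lengths are in mm, angles in rad, forces in N, time in s.
With the tool pointing down it reaches from about 300 to 775 mm from the base axis. Payload 14.6 kg.
Tool frame: the origin (TCP) lies on the centre line of the jaws, within the pads' length; the fingertips stand 8 mm ahead of it and the grasp point (between the pads) lies 11 mm behind it; z points along the fingers, y is the line along which they close (so a half turn about z gives the same grasp; the last joint's range is limited). The gripper opens to 94 mm and grips with 3 to 60 N. Pads are 16 mm wide; open, the fingers measure 119 mm over their backs; the gripper's body (75 mm by 177 mm) begins 78 mm behind the grasp point.
Start: joints at [1.16, 0.3, 1.521, -0, 1.321, -0.067], TCP at [185.384, 517.805, 213.446] pointing down, gripper open.
Joint ranges: [-3.03, 3.03], [-0.79, 2.21], [0.23, 2.52], [-1.04, 4.18], [0, 3.07], [-2.55, 2.55]. Speed limits (rad/s): [2.22, 2.22, 2.57, 3.14, 3.14, 3.14].

## Interface

Orientations are given as [roll, pitch, yaw] about the fixed x, y, z axes, in that order (R = Rz(yaw) Ry(pitch) Rx(roll)).
In Python, from cell import manip gives the robot as it stands.
- The arm moves only by the tool jog_arm, never from a script. Its argument "rows" is one flat list of numbers, 7 for each row, row after row: the shift along the world's x, y, z in cm, then the turn, a rotation vector about the world's x, y, z in rad, then the closure, from 0 (fully open) to 1 (shut). In form: [dx, dy, dz, rx, ry, rz, fingers, dx, dy, dz, rx, ry, rz, fingers, ...]. A call has 1 to 20 rows; each row shifts and turns the commanded pose from where the row before left it; what a row does not reach is not made up. A row lasts 1/12 s, in which the tool goes at most 41.7 mm and 7.16 degrees, less where a joint would pass 70% of its speed; a pose out of reach is approached as far as the arm can. A call with a gripper value outside its range is refused whole. The fingers move at their own pace and stop on an object; "newtons" is the grip in N (left out, the last holds). Time passes only in rows, so rows that do not move let the fingers close. It gives the time, the measured TCP pose, the force, the opening and the grip force at its end, in the units of the state.
- manip.read_state(): the state, without advancing time (a new reading comes with each control period).
- manip.camera(name): name is "side" or "top"; returns (picture, depth): 400x640x3 uint8, blue, green, red; 400x640 float32, mm along the optical axis (not along the pixel's ray), 0 where there is no reading.
- manip.camera_model(name): a dict with "K" (3x3 intrinsics, pixels), "R" (3x3) and "t" (3): a world point X has camera coordinates R X + t. Camera axes: x right, y down, z forward; pixel columns grow to the right and rows downward; lengths in mm; the calibration is good to about 2 mm. A picture is of the moment at which its call begins. camera_model takes no time and is no camera call.
- manip.sign_off(): hands the job in; it is judged then, once.
The state is a dict: "clock": time; "joints": joint angles; "qd": joint speeds; "effort": joint torques, N m; "eef_pos": TCP position; "eef_rot": TCP orientation; "wrist_force": force on the tool from outside, world axes, zero at the start; "moment": the same for the moment, N m; "finger_gap": finger opening in mm; "finger_force": force on a finger pad.
Only numpy, scipy, OpenCV 4.12 (cv2) and the standard library are available. Lean on these libraries where they do the work, as an engineer would, in place of code of your own. Each camera call takes 0.05 s, during which the arm holds its last target. There are 200 camera calls.

## Task

The test dock on the repair bench makes bad contact: first slide the orange module fully home into the dock's steel sleeve and let go of it, then tap the steel bolts on the three blue caps from above to find the loose one, whose head gives under the finger. Lift the cap of that loose bolt by its yellow knob, well open (60 degrees or so), and finish while still holding it up there, so that a colleague can look at the contacts; the module stays home. Leave the other two caps shut and do not push the jar, screwdriver, phone and tray about.

Things in the scene. Friction and masses are not known exactly. Their poses are not given: they have to be found in the camera images.
- dock: grey test dock fixed on the bench, its -x long side facing the robot within 15 degrees. Origin: on the bench, z up. Base 120 mm (x) by 250 (y) by 30 high, from y = -165 to +85 mm; dark steel sleeve block, 90 (x) by 70 (y) by 60 mm high, at y = 85 to 155. Three terminals stand on the base at y = -120, -40 and +40 mm, turned like the dock
- slot (a point): centre of the floor of the rectangular pocket in the sleeve block, 12 mm above the bench: the underside centre of a fully home module comes here. The pocket is open at the top, 63 mm along the dock's x by 23 mm along its y and 48 mm deep, with 3 mm chamfers at the mouth
- slot_mouth (a point): centre of the pocket's mouth, level with the top of the sleeve block, 60 mm above the bench
- module: orange test module with white sides and a brass foot, loose, standing upright on the bench: 60 mm (its x) by 20 mm (its y) by 90 mm tall, 90 to 160 g. Origin: centre of its underside, z up. It fits the pocket either way round, with its x along the dock's x; 42 mm of it then stand above the sleeve block, all of which is free to grip across its 20 mm
- flux: bystander: blue jar with a steel cap, 50 mm wide, 90 mm tall; origin: centre of its underside
- driver: bystander: screwdriver lying on the bench, about 200 mm long; origin on the bench under it
- phone: bystander: black phone lying flat, 72 by 148 by 9 mm; origin: centre of its underside
- tray: bystander: green parts tray, 100 by 80 by 25 mm; origin: centre of its underside
- term_u: one of three terminals alike to look at, 80 mm apart along the dock's y, in any order: black housing 100 mm (x) by 66 (y) by 20 high. Origin: centre of its underside, 30 mm above the bench; axes as the dock's. Its blue cap on top is a plate 90 (x) by 64 (y) by 10 mm, 120 g, top face 60 mm above the bench; hinge line along y, 45 mm from the origin towards -x, 50 mm above the bench
- cap_u (a joint): opening angle of that terminal's blue cap, rad, 0 = shut. Hinged along the edge nearest the robot, it opens by its far (+x) edge coming up and back towards the robot. With a loose bolt it opens freely to 1.4 rad and falls shut when let go. With a tight bolt it is held down firmly, gives a few degrees only under over 10 N at the knob, and must be left shut
- cap_u_knob (a point): centre of that cap's yellow pull knob: a disc on edge, 20 mm in diameter, 14 mm thick along the dock's y, on a 10 mm square stem; 78 mm from the hinge line towards the dock's +x, 90 mm above the bench when shut (30 mm above the cap's top). Pinched across its 14 mm by the flat faces, it can turn between the fingers as the cap swings, so the tool may stay pointing down
- bolt_u_top (a point): centre of the top of that cap's round steel bolt head: 24 mm diameter, standing 16 mm proud of the cap (76 mm above the bench), 40 mm from the hinge line and 38 mm from the knob's centre, seen from above
- bolt_u (a joint): how far that bolt's head is pressed down into the cap, m, 0 = untouched. One of the three bolts is loose: its head sinks 6 mm under a downward push of about 3 N, then stops, and springs back; a tight one sinks at most 0.5 mm. They cannot be told apart by looking
- term_v: one of three terminals alike to look at, 80 mm apart along the dock's y, in any order: black housing 100 mm (x) by 66 (y) by 20 high. Origin: centre of its underside, 30 mm above the bench; axes as the dock's. Its blue cap on top is a plate 90 (x) by 64 (y) by 10 mm, 120 g, top face 60 mm above the bench; hinge line along y, 45 mm from the origin towards -x, 50 mm above the bench
- cap_v (a joint): opening angle of that terminal's blue cap, rad, 0 = shut. Hinged along the edge nearest the robot, it opens by its far (+x) edge coming up and back towards the robot. With a loose bolt it opens freely to 1.4 rad and falls shut when let go. With a tight bolt it is held down firmly, gives a few degrees only under over 10 N at the knob, and must be left shut
- cap_v_knob (a point): centre of that cap's yellow pull knob: a disc on edge, 20 mm in diameter, 14 mm thick along the dock's y, on a 10 mm square stem; 78 mm from the hinge line towards the dock's +x, 90 mm above the bench when shut (30 mm above the cap's top). Pinched across its 14 mm by the flat faces, it can turn between the fingers as the cap swings, so the tool may stay pointing down
- bolt_v_top (a point): centre of the top of that cap's round steel bolt head: 24 mm diameter, standing 16 mm proud of the cap (76 mm above the bench), 40 mm from the hinge line and 38 mm from the knob's centre, seen from above
- bolt_v (a joint): how far that bolt's head is pressed down into the cap, m, 0 = untouched. One of the three bolts is loose: its head sinks 6 mm under a downward push of about 3 N, then stops, and springs back; a tight one sinks at most 0.5 mm. They cannot be told apart by looking
- term_w: one of three terminals alike to look at, 80 mm apart along the dock's y, in any order: black housing 100 mm (x) by 66 (y) by 20 high. Origin: centre of its underside, 30 mm above the bench; axes as the dock's. Its blue cap on top is a plate 90 (x) by 64 (y) by 10 mm, 120 g, top face 60 mm above the bench; hinge line along y, 45 mm from the origin towards -x, 50 mm above the bench
- cap_w (a joint): opening angle of that terminal's blue cap, rad, 0 = shut. Hinged along the edge nearest the robot, it opens by its far (+x) edge coming up and back towards the robot. With a loose bolt it opens freely to 1.4 rad and falls shut when let go. With a tight bolt it is held down firmly, gives a few degrees only under over 10 N at the knob, and must be left shut
- cap_w_knob (a point): centre of that cap's yellow pull knob: a disc on edge, 20 mm in diameter, 14 mm thick along the dock's y, on a 10 mm square stem; 78 mm from the hinge line towards the dock's +x, 90 mm above the bench when shut (30 mm above the cap's top). Pinched across its 14 mm by the flat faces, it can turn between the fingers as the cap swings, so the tool may stay pointing down
- bolt_w_top (a point): centre of the top of that cap's round steel bolt head: 24 mm diameter, standing 16 mm proud of the cap (76 mm above the bench), 40 mm from the hinge line and 38 mm from the knob's centre, seen from above
- bolt_w (a joint): how far that bolt's head is pressed down into the cap, m, 0 = untouched. One of the three bolts is loose: its head sinks 6 mm under a downward push of about 3 N, then stops, and springs back; a tight one sinks at most 0.5 mm. They cannot be told apart by looking
Not all that is in view belongs to the job. Several things look just like the module: the one meant starts farthest to the robot's right.

How it is judged:
By the outcome, as a careful person would: the job done as asked, in the order asked, and still so for the second after the job is handed in, while the arm keeps its last pose, push and grip.
It also fails if it takes over 58 s, if anything falls off the work surface, if the arm or the gripper's body presses on something with over 40 N, if the wrist force passes 120 N, or if a joint passes its speed limit or range.

## Working session

There is one attempt and no reset: what is moved stays moved. The work goes in short steps, Python scripts to look and compute and a tool call to move; the robot and the scene stay as the last step left them, time stands still between calls to the robot, and variables do not carry over. Pictures are saved under pics/ and viewed, at most 10 in all, crops included, and the job is handed in when it is done.

Besides the shell and the picture viewer there is one more tool, called by a JSON object that holds its "name" and its "arguments". jog_arm: Moves the arm, as the interface text tells. Its arguments: {"type":"object","properties":{"rows":{"type":"array"},"newtons":{"type":"number"}},"required":["rows"]}

```bash
mkdir -p pics
cat > h.py <<'E'
import numpy as np, cv2
from cell import manip
def snap(n,save=None):
    p,d=manip.camera(n)
    if save: cv2.imwrite('pics/%s.png'%save,p)
    return p,d
def cloud(n,d):
    m=manip.camera_model(n);K,R,t=[np.array(m[k],float) for k in('K','R','t')]
    v,u=np.mgrid[:d.shape[0],:d.shape[1]]
    c=np.stack([(u-K[0,2])/K[0,0]*d,(v-K[1,2])/K[1,1]*d,d],-1)
    return (c-t.ravel())@R
E
python3 - <<'E'
from h import *
for n in('top','side'):
    p,d=snap(n,n+'0'); np.savez('pics/%s0.npz'%n,p=p,d=d)
    m=manip.camera_model(n); print(n,m['K'],m['R'],m['t'])
s=manip.read_state();print(s)
E
```

```text
top [[396.03112901   0.         316.41310435]
 [  0.         396.03112901 197.81626149]
 [  0.           0.           1.        ]] [[-2.17677522e-02 -9.99762526e-01 -1.02824612e-03]
 [-9.98699680e-01  2.17920115e-02 -4.60874911e-02]
 [ 4.60989540e-02  2.36879870e-05 -9.98936878e-01]] [  51.84099542  579.46846005 1098.47903485]
side [[490.02490564   0.         318.43040608]
 [  0.         490.02490564 201.36912976]
 [  0.           0.           1.        ]] [[ 0.91063317 -0.41286712 -0.01696973]
 [-0.29310709 -0.6164488  -0.73080716]
 [ 0.29126528  0.67047119 -0.68237301]] [-510.29588834  250.84918576 1108.96496016]
{'clock': 0.1, 'joints': array([ 1.16041101e+00,  3.00424868e-01,  1.52153429e+00, -1.95582049e-05,
        1.32071451e+00, -6.66103277e-02]), 'qd': array([-0.00040894, -0.00257418, -0.00073812, -0.00124184, -0.00086898,
       -0.00184223]), 'effort': array([ 1.22640722e-03, -5.32642829e+01, -3.53283441e+01,  7.09349220e-02,
        2.34936696e-02,  1.96086637e-05]), 'eef_pos': array([185.291473  , 517.59532829, 212.93148068]), 'eef_rot': array([-3.14051277e+00, -5.30515222e-05,  2.79782249e+00]), 'wrist_force': array([-1.118879  , -0.80901556,  0.71655189]), 'moment': array([-0.04423948, -0.03423998,  0.01221168]), 'finger_force': 0.0, 'finger_gap': 94.1539774679053}
```

View pics/top0.png

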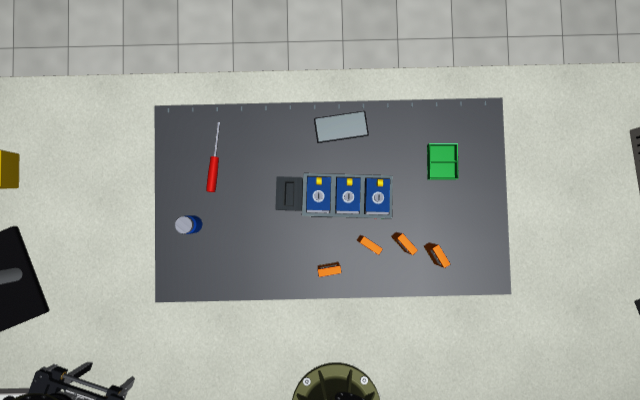

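View pics/side0.png

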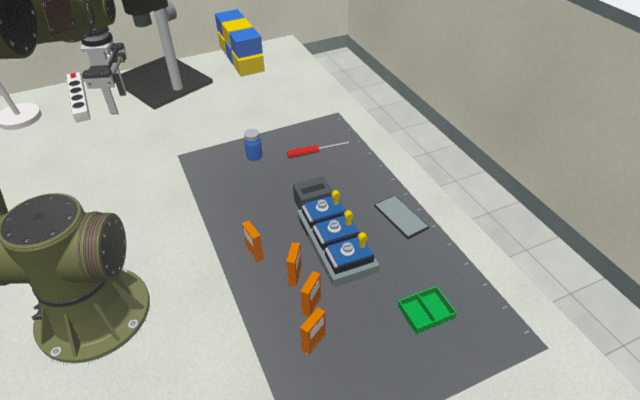

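The top view shows the dock's sleeve at about (288,193), three caps with yellow knobs at (319,181), (349,182) and (381,183), and four orange modules. The rightmost module, the one I want, is at (438,255). The side view agrees.

```bash
cat >> h.py <<'E'
def ray(n,u,v,z):
    m=manip.camera_model(n);K,R,t=[np.array(m[k],float) for k in('K','R','t')]
    o=-R.T@t.ravel(); r=R.T@np.linalg.inv(K)@np.array([u,v,1.]); return o+r*(z-o[2])/r[2]
def hsv(p): return cv2.cvtColor(p,cv2.COLOR_BGR2HSV)
E
python3 - <<'E'
from h import *
for n in('top','side'):
    f=np.load('pics/%s0.npz'%n);p,d=f['p'],f['d'];W=cloud(n,d);H=hsv(p);ok=(d>0)
    def comps(m,name,amin):
        k,l,s,c=cv2.connectedComponentsWithStats(m.astype(np.uint8))
        for i in range(1,k):
            if s[i,4]<amin: continue
            q=W[l==i]; 
            r=cv2.minAreaRect(q[:,:2].astype(np.float32)); b=cv2.boxPoints(r)
            e=b[1]-b[0];g=b[2]-b[1]; L=e if np.hypot(*e)>np.hypot(*g) else g
            print(n,name,'px',c[i].round(1),s[i,4],'med',np.median(q,0).round(1),'rect',np.round(r[0],1),np.round(r[1],1),'long',round(np.degrees(np.arctan2(L[1],L[0]))%180,1),'z',np.percentile(q[:,2],[5,95]).round(1))
    org=(H[...,0]>5)&(H[...,0]<20)&(H[...,1]>150)&ok
    comps(org&(W[...,2]>83)&(W[...,2]<96),'modtop',15)
    work=ok&(W[...,0]>300)&(W[...,0]<800)&(abs(W[...,1])<500)
    comps((H[...,0]>=22)&(H[...,0]<35)&(H[...,1]>130)&work,'knob',6)
    dark=work&~org&(W[...,2]>54)&(W[...,2]<66)
    comps(dark&(H[...,1]<90),'grey60',60)
    comps(work&(W[...,2]>70)&(W[...,2]<82)&(H[...,1]<90),'bolt',10)
    comps(work&(W[...,2]>52)&(W[...,2]<66)&(H[...,0]>100)&(H[...,0]<125)&(H[...,1]>110),'blue',60)
p=cv2.imread('pics/top0.png')[165:285,265:465]
cv2.imwrite('pics/crop0.png',cv2.resize(p,None,fx=4,fy=4,interpolation=cv2.INTER_CUBIC))
E
```

```text
top modtop px [406.7 243.5] 176 med [ 451.8 -193.3   89.7] rect [ 452.6 -193.7] [60.6 19.5] long 39.8 z [85.7 92.5]
top modtop px [370.7 245. ] 167 med [451.  -99.8  89.6] rect [450.9 -99.7] [60.4 18.1] long 55.1 z [86.5 92.8]
top modtop px [440.6 255.7] 181 med [ 418.9 -279.7   89.6] rect [ 420.2 -280.3] [59.6 19.6] long 30.0 z [86.3 92.8]
top modtop px [329.2 270.5] 175 med [386.9  10.6  89.7] rect [387.3  10.4] [20.2 59. ] long 99.4 z [86.1 92.8]
top knob px [318.7 180.6] 41 med [620.4  31.6  96.7] rect [621.9  32.8] [13.  18.2] long 178.7 z [90.7 99.8]
top knob px [349.1 181.4] 39 med [618.1 -46.5  98.5] rect [618.7 -47.9] [13.6 15.8] long 179.1 z [ 57.4 100.7]
top knob px [379.6 182.1] 41 med [ 614.1 -126.5   97.1] rect [ 614.4 -126.2] [12.5 16.1] long 177.8 z [ 89.  101.7]
top grey60 px [288.4 192.8] 673 med [593.2 116.1  59.7] rect [593.8 114.1] [70.  89.9] long 177.1 z [56.3 62.8]
top bolt px [318.2 195.2] 64 med [584.9  34.8  75.5] rect [584.9  34.8] [21.3 21.4] long 179.0 z [72.9 78.6]
top bolt px [348.2 196. ] 65 med [580.6 -44.7  75.4] rect [580.6 -44.7] [21.4 21.2] long 
[... 2249 characters left out ...]
4] long 57.5 z [70.6 80.5]
side bolt px [314. 288.] 29 med [ 458.9 -204.2   76.5] rect [ 458.9 -204.3] [39.1  2. ] long 40.7 z [71.3 81.5]
side bolt px [316.7 325. ] 54 med [ 427.  -289.6   76.5] rect [ 426.1 -290.3] [46.9  3. ] long 30.5 z [70.2 81.6]
side blue px [252.6 144. ] 86 med [511.3 368.2  60. ] rect [512.  373.6] [30.2 48.5] long 159.6 z [52.3 65.5]
side blue px [324.2 208.9] 454 med [587.9  19.4  59.6] rect [592.9  32.9] [70.4 89.2] long 176.4 z [55.4 62.6]
side blue px [336.4 229.6] 525 med [584.  -59.6  59.5] rect [588.5 -47.9] [67.7 88.1] long 178.6 z [55.3 62.4]
side blue px [349.6 252.2] 605 med [ 581.  -138.9   59.6] rect [ 585.2 -127.2] [67.  88.9] long 177.4 z [55.7 62.5]
```

View pics/crop0.png

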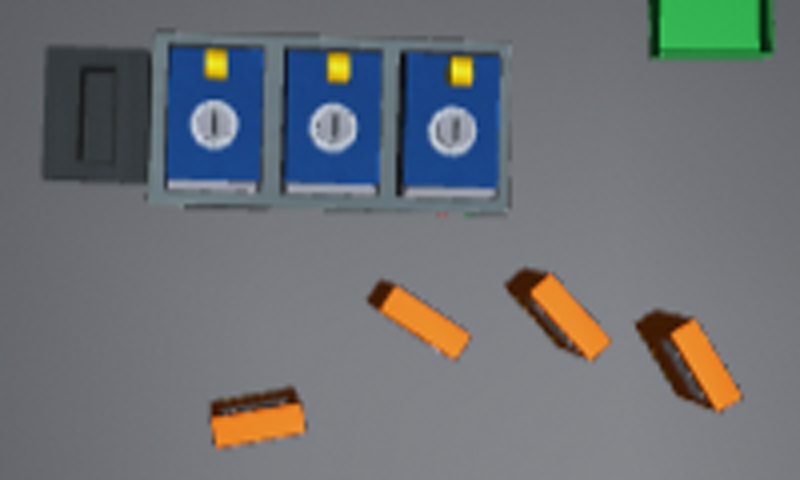

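The crop shows the sleeve pocket as a dark rectangle at about (98,115), the three caps, and the target module at (706,365). The dock is yawed about -3.1° and the module's long axis lies at about 30°.

{"name": "jog_arm", "arguments": {"rows": [1.1, -2, 0, 0, 0, -0.06, 0.3, 1.1, -2, 0, 0, 0, -0.06, 0.3, 1.1, -2, 0, 0, 0, -0.06, 0.3, 1.1, -2, 0, 0, 0, -0.06, 0.3, 1.1, -2, 0, 0, 0, -0.06, 0.3, 1.1, -2, 0, 0, 0, -0.06, 0.3, 1.1, -2, 0, 0, 0, -0.06, 0.3, 1.1, -2, 0, 0, 0, -0.06, 0.3, 1.1, -2, 0, 0, 0, -0.06, 0.3, 1.1, -2, 0, 0, 0, -0.06, 0.3, 1.1, -2, 0, 0, 0, -0.06, 0.3, 1.1, -2, 0, 0, 0, -0.06, 0.3, 1.1, -2, 0, 0, 0, -0.06, 0.3, 1.1, -2, 0, 0, 0, -0.06, 0.3, 1.1, -2, 0, 0, 0, -0.06, 0.3, 1.1, -2, 0, 0, 0, -0.06, 0.3, 1.1, -2, 0, 0, 0, -0.06, 0.3, 1.1, -2, 0, 0, 0, -0.06, 0.3, 1.1, -2, 0, 0, 0, -0.06, 0.3, 1.1, -2, 0, 0, 0, -0.06, 0.3]}}

```text
clock: 1.77
eef_pos: [405.7, 116.7, 213.3]
eef_rot: [-3.141, 0.0, 1.595]
wrist_force: [0.6, 0.6, -0.1]
finger_gap: 65.7
finger_force: 0.0
```

{"name": "jog_arm", "arguments": {"rows": [0.08, -2, -0.2, 0, 0, -0.055, 0.3, 0.08, -2, -0.2, 0, 0, -0.055, 0.3, 0.08, -2, -0.2, 0, 0, -0.055, 0.3, 0.08, -2, -0.2, 0, 0, -0.055, 0.3, 0.08, -2, -0.2, 0, 0, -0.055, 0.3, 0.08, -2, -0.2, 0, 0, -0.055, 0.3, 0.08, -2, -0.2, 0, 0, -0.055, 0.3, 0.08, -2, -0.2, 0, 0, -0.055, 0.3, 0.08, -2, -0.2, 0, 0, -0.055, 0.3, 0.08, -2, -0.2, 0, 0, -0.055, 0.3, 0.08, -2, -0.2, 0, 0, -0.055, 0.3, 0.08, -2, -0.2, 0, 0, -0.055, 0.3, 0.08, -2, -0.2, 0, 0, -0.055, 0.3, 0.08, -2, -0.2, 0, 0, -0.055, 0.3, 0.08, -2, -0.2, 0, 0, -0.055, 0.3, 0.08, -2, -0.2, 0, 0, -0.055, 0.3, 0.08, -2, -0.2, 0, 0, -0.055, 0.3, 0.08, -2, -0.2, 0, 0, -0.055, 0.3, 0.08, -2, -0.2, 0, 0, -0.055, 0.3, 0, 0, 0, 0, 0, 0, 0.3]}}

```text
clock: 3.43
eef_pos: [420.2, -264.5, 174.7]
eef_rot: [-3.141, 0.001, 0.548]
wrist_force: [0.2, 0.3, -0.4]
finger_gap: 66.0
finger_force: 0.0
```

{"name": "jog_arm", "arguments": {"rows": [0, -0.85, 0, 0, 0, -0.015, 0.3, 0, -0.8, 0, 0, 0, -0.015, 0.3, 0, 0, -1.6, 0, 0, 0, 0.3, 0, 0, -1.6, 0, 0, 0, 0.3, 0, 0, -1.6, 0, 0, 0, 0.3, 0, 0, -1.6, 0, 0, 0, 0.3, 0, 0, -1.6, 0, 0, 0, 0.3, 0, 0, -1.6, 0, 0, 0, 0.3, 0, 0, -1.1, 0, 0, 0, 0.3, 0, 0, -0.6, 0, 0, 0, 0.3, 0, 0, 0, 0, 0, 0, 0.3, 0, 0, 0, 0, 0, 0, 0.9, 0, 0, 0, 0, 0, 0, 0.9, 0, 0, 0, 0, 0, 0, 0.9, 0, 0, 0, 0, 0, 0, 0.9, 0, 0, 0, 0, 0, 0, 0.9, 0, 0, 0, 0, 0, 0, 0.9, 0, 0, 0, 0, 0, 0, 0.9], "newtons": 25}}

```text
clock: 4.93
eef_pos: [420.6, -278.7, 62.6]
eef_rot: [3.141, -0.0, 0.523]
wrist_force: [0.2, -1.0, -0.1]
finger_gap: 22.5
finger_force: 0.2
```

{"name": "jog_arm", "arguments": {"rows": [0, 0, 0, 0, 0, 0, 0.9, 0, 0, 0, 0, 0, 0, 0.9, 0, 0, 0, 0, 0, 0, 0.9, 0, 0, 0.5, 0, 0, 0, 0.9, 0, 0, 1.5, 0, 0, 0, 0.9, 0, 0, 2, 0, 0, 0, 0.9, 0, 0, 2, 0, 0, 0, 0.9, 0, 0, 2, 0, 0, 0, 0.9, 0, 0, 2, 0, 0, 0, 0.9, 0, 0, 2, 0, 0, 0, 0.9, 0, 0, 1, 0, 0, 0, 0.9, 0, 0, 0, 0, 0, 0, 0.9]}}

```text
clock: 5.93
eef_pos: [421.2, -279.1, 194.5]
eef_rot: [3.138, -0.001, 0.523]
wrist_force: [0.8, 1.0, -0.5]
finger_gap: 19.9
finger_force: 25.0
```

{"name": "jog_arm", "arguments": {"rows": [0.6, 1.2, 0, 0, 0, -0.036, 0.9, 1, 2.2, 0, 0, 0, -0.036, 0.9, 1, 2.2, 0, 0, 0, -0.036, 0.9, 1, 2.2, 0, 0, 0, -0.036, 0.9, 1, 2.2, 0, 0, 0, -0.036, 0.9, 1, 2.2, 0, 0, 0, -0.036, 0.9, 1, 2.2, 0, 0, 0, -0.036, 0.9, 1, 2.2, 0, 0, 0, -0.036, 0.9, 1, 2.2, 0, 0, 0, -0.036, 0.9, 1, 2.2, 0, 0, 0, -0.036, 0.9, 1, 2.2, 0, 0, 0, -0.036, 0.9, 1, 2.2, 0, 0, 0, -0.036, 0.9, 1, 2.2, 0, 0, 0, -0.036, 0.9, 1, 2.2, 0, 0, 0, -0.036, 0.9, 1, 2.2, 0, 0, 0, -0.036, 0.9, 1, 2.2, 0, 0, 0, -0.036, 0.9, 1, 2.2, 0, 0, 0, 0, 0.9, 0.8, 3.0, 0, 0, 0, 0, 0.9, 0, 0, 0, 0, 0, 0, 0.9]}}

```text
clock: 7.52
eef_pos: [594.7, 119.3, 190.4]
eef_rot: [-3.141, 0.002, -0.05]
wrist_force: [-1.6, -0.2, -2.2]
finger_gap: 19.9
finger_force: 25.0
```

Run:
```python
from h import *
p,d=snap('top','top1'); np.savez('pics/top1.npz',p=p,d=d)
q,e=snap('side','side1'); np.savez('pics/side1.npz',p=q,d=e)
s=manip.read_state();print({k:np.round(s[k],3) for k in('clock','joints','eef_pos','eef_rot','wrist_force','finger_gap','finger_force')})
cv2.imwrite('pics/c1.png',np.hstack([cv2.resize(p[130:250,225:425],None,fx=2,fy=2,interpolation=2),cv2.resize(q[100:220,230:430],None,fx=2,fy=2,interpolation=2)]))
```

```text
{'clock': np.float64(7.617), 'joints': array([ 0.132,  0.443,  1.38 , -0.   ,  1.321,  1.755]), 'eef_pos': array([594.107, 115.978, 190.648]), 'eef_rot': array([ 3.141e+00,  2.000e-03, -5.200e-02]), 'wrist_force': array([-0.191, -0.483, -0.836]), 'finger_gap': np.float64(19.792), 'finger_force': np.float64(24.999)}
```

View pics/c1.png

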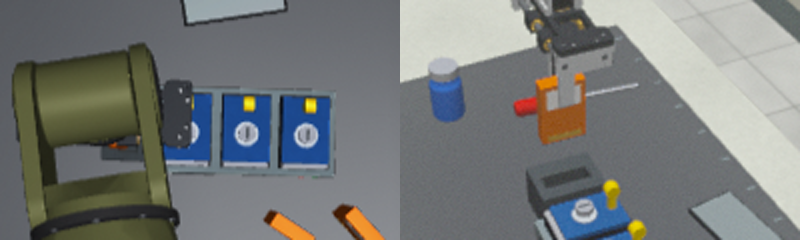

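The side view shows the module hanging in front of and above the sleeve, with the pocket at about (558,178) in the composite. I'll use the held module to measure the side camera's bias.

Run:
```python
from h import *
s=manip.read_state();T=s['eef_pos'];yaw=-0.0547
f=np.load('pics/side1.npz');p,d=f['p'],f['d'];W=cloud('side',d);H=hsv(p)
ax=np.array([np.cos(yaw),np.sin(yaw)]);ay=np.array([-ax[1],ax[0]])
L=np.stack([(W[...,:2]-T[:2])@ax,(W[...,:2]-T[:2])@ay,W[...,2]],-1)
m=(d>0)&(abs(L[...,0])<60)&(abs(L[...,1])<50)&(W[...,2]>120)&(W[...,2]<170)
q=L[m];print(len(q))
for a in(0,1):
    h,e=np.histogram(q[:,a],np.arange(-45,45,3));print(a,[(int(x),int(n)) for x,n in zip(e,h) if n>4])
f=q[(abs(q[:,0])<24)&(q[:,1]<5)]
c=np.polyfit(f[:,0],f[:,1],1);print('-y face: y at0',c[1],'slope deg',np.degrees(c[0]),np.std(f[:,1]-np.polyval(c,f[:,0])),len(f))
c=np.polyfit(f[:,2],f[:,1],1);print('tilt',np.degrees(c[0]))
print('x ext',np.percentile(q[:,0],[1,3,97,99]),'z ext',np.percentile(q[:,2],[0.5,2]))
# pocket from initial views
for n in('top','side'):
    g=np.load('pics/%s0.npz'%n);p,d=g['p'],g['d'];W=cloud(n,d);c=np.array([594.3,114.])
    L=np.stack([(W[...,:2]-c)@ax,(W[...,:2]-c)@ay],-1);z=W[...,2]
    v=p.max(-1).astype(int)
    reg=(abs(L[...,0])<43)&(abs(L[...,1])<33)
    if n=='top':
        for r in range(176,212): print(' '.join('%3d'%v[r,k] for k in range(274,304)))
    t=(d>0)&(z>56)&(z<64)&(abs(L[...,0])<60)&(L[...,1]>-34.0)&(L[...,1]<60)
    print(n,'sleeve x',np.percentile(L[t][:,0],[1,99]),'y',np.percentile(L[t][:,1],[1,99]))
```

```text
298
0 [(-33, 22), (-30, 19), (-27, 12), (-24, 16), (-21, 12), (-18, 16), (-15, 13), (-12, 13), (-9, 14), (-6, 16), (-3, 13), (0, 14), (3, 15), (6, 15), (9, 15), (12, 12), (15, 13), (18, 17), (21, 8), (24, 13), (27, 10)]
1 [(-15, 13), (-12, 149), (-9, 112), (-6, 9)]
-y face: y at0 -9.379360201315404 slope deg -0.3228059078754722 1.7508415566250803 222
tilt 0.4142862439227622
x ext [-31.26661556 -30.6679251   27.19489631  27.57988102] z ext [128.01632015 129.59368088]
102 104  97  85  84  83  85  85  85  85  92  93  93  93  92  92  93  93 101 100 102 103 101 102 101 101 102 109 110 116
103 103  86  67  67  66  66  66  67  66  70  70  71  70  71  69  70  71  75  73  76  75  75  75  75  74  77  81  97 117
104 104  82  64  64  63  63  63  64  64  65  63  64  63  64  61  61  62  62  61  63  62  64  62  61  61  62  62  67 121
104 103  83  63  62  62  62  63  63  63  63  63  64  62  63  61  63  62  63  61  63  63  64  61  60  62  64  61  50 123
105 103  83  63  64  63  63  63  64  64  61  61  62  58  61  59  60  60  61  59  63  64  65  62  61  61  64  61  44 124
104 103  77  64  63  62  63  
[... 3133 characters left out ...]
4  65  64  64  64  65  67  67  66  64  67  67  65  64  63  64  63  54 109 135
106  85  65  65  65  66  64  65  64  64  64  64  64  64  64  66  65  68  66  65  67  67  66  65  63  63  63  54 112 132
107  92  63  64  58  58  57  58  56  58  57  57  57  65  63  66  66  66  66  66  67  67  64  64  64  63  63  54 113 130
109 105  97  97  95  96  95  96  95  97  95  78  78  83  82  83  82  83  83  82  82  67  75  73  73  72  74  67 115 130
109 109 109 110 110 109 110 110 110 111 110 106 105 106 106 105 107 106 107 107 105 102 104 104 104 105 105 104 118 131
top sleeve x [-44.88173868  43.90003503] y [-33.3507049   34.58462047]
side sleeve x [-44.3660905   45.32982911] y [-33.44597827  34.12184787]
```

{"name": "jog_arm", "arguments": {"rows": [0, 0, -1.0, 0, 0, 0, 0.9, 0, 0, -1.3, 0, 0, 0, 0.9, 0, 0, -1.3, 0, 0, 0, 0.9, 0, 0, -1.3, 0, 0, 0, 0.9, 0, 0, -1, 0, 0, 0, 0.9, 0, 0, 0, 0, 0, 0, 0.9, 0, 0, 0, 0, 0, 0, 0.9, 0, 0, 0, 0, 0, 0, 0.9]}}

```text
clock: 8.28
eef_pos: [594.9, 115.0, 134.0]
eef_rot: [-3.141, -0.001, -0.054]
wrist_force: [-0.1, 0.2, -1.0]
finger_gap: 19.8
finger_force: 25.0
```

{"name": "jog_arm", "arguments": {"rows": [0.1, -0.1, 0, 0, 0, 0, 0.9, 0, 0, -0.7, 0, 0, 0, 0.9, 0, 0, -0.4, 0, 0, 0, 0.9, 0, 0, -0.4, 0, 0, 0, 0.9, 0, 0, -0.4, 0, 0, 0, 0.9, 0, 0, 0, 0, 0, 0, 0.9]}}

```text
clock: 8.78
eef_pos: [595.2, 114.3, 113.3]
eef_rot: [3.141, 0.001, -0.053]
wrist_force: [0.0, 1.3, -1.9]
finger_gap: 20.1
finger_force: 25.0
```

Run:
```python
from h import *
q,e=snap('side','side2')
s=manip.read_state();print({k:np.round(s[k],3) for k in('clock','eef_pos','wrist_force','moment','finger_gap')})
cv2.imwrite('pics/c2.png',cv2.resize(q[110:230,250:410],None,fx=4,fy=4,interpolation=2))
```

```text
{'clock': np.float64(8.833), 'eef_pos': array([595.335, 114.306, 113.858]), 'wrist_force': array([ 0.243,  0.388, -1.29 ]), 'moment': array([-0.002,  0.104,  0.018]), 'finger_gap': np.float64(19.964)}
```

View pics/c2.png

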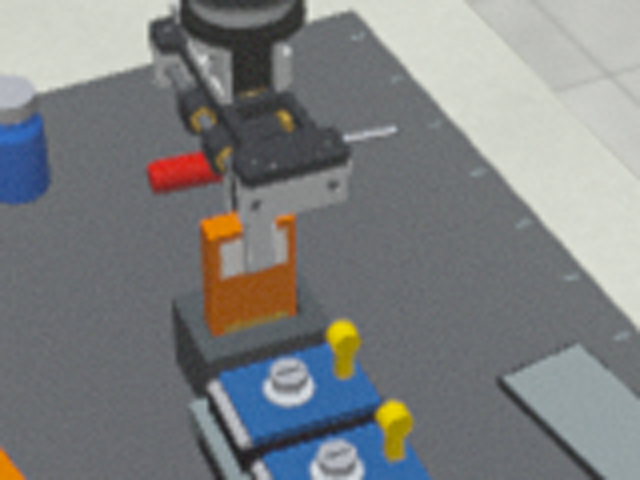

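The side view shows the module entering the sleeve pocket at about (250,320), with almost no force on the wrist. I'll keep lowering it.

{"name": "jog_arm", "arguments": {"rows": [0, 0, -0.4, 0, 0, 0, 0.9, 0, 0, -0.4, 0, 0, 0, 0.9, 0, 0, -0.4, 0, 0, 0, 0.9, 0, 0, -0.4, 0, 0, 0, 0.9, 0, 0, -0.4, 0, 0, 0, 0.9, 0, 0, 0, 0, 0, 0, 0.9]}}

```text
clock: 9.33
eef_pos: [595.2, 114.3, 93.4]
eef_rot: [3.141, 0.001, -0.053]
wrist_force: [-0.1, 0.4, -1.7]
finger_gap: 19.7
finger_force: 25.0
```

{"name": "jog_arm", "arguments": {"rows": [0, 0, -0.4, 0, 0, 0, 0.9, 0, 0, -0.4, 0, 0, 0, 0.9, 0, 0, -0.4, 0, 0, 0, 0.9, 0, 0, -0.2, 0, 0, 0, 0.9, 0, 0, -0.2, 0, 0, 0, 0.9, 0, 0, 0, 0, 0, 0, 0.9, 0, 0, 0, 0, 0, 0, 0.9]}}

```text
clock: 9.92
eef_pos: [595.6, 114.3, 78.4]
eef_rot: [3.142, 0.0, -0.053]
wrist_force: [0.5, -0.0, -1.5]
finger_gap: 19.8
finger_force: 25.0
```

Now I'll push gently onto the floor.

{"name": "jog_arm", "arguments": {"rows": [0, 0, -0.15, 0, 0, 0, 0.9, 0, 0, -0.15, 0, 0, 0, 0.9, 0, 0, 0, 0, 0, 0, 0.9, 0, 0, 0, 0, 0, 0, 0.9]}}

```text
clock: 10.25
eef_pos: [595.6, 114.3, 75.4]
eef_rot: [3.142, 0.0, -0.053]
wrist_force: [-0.2, -0.6, -1.3]
finger_gap: 19.7
finger_force: 25.0
```

{"name": "jog_arm", "arguments": {"rows": [0, 0, -0.1, 0, 0, 0, 0.9, 0, 0, -0.1, 0, 0, 0, 0.9, 0, 0, 0, 0, 0, 0, 0.9, 0, 0, 0, 0, 0, 0, 0.9]}}

```text
clock: 10.58
eef_pos: [595.9, 114.4, 74.5]
eef_rot: [-3.141, -0.001, -0.053]
wrist_force: [-4.5, -0.4, 8.0]
finger_gap: 19.9
finger_force: 25.0
```

{"name": "jog_arm", "arguments": {"rows": [0, 0, 0, 0, 0, 0, 0.5, 0, 0, 0, 0, 0, 0, 0.5, 0, 0, 0, 0, 0, 0, 0.5, 0, 0, 0, 0, 0, 0, 0.5, 0, 0, 0.5, 0, 0, 0, 0.5, 0, 0, 1.5, 0, 0, 0, 0.5, 0, 0, 2, 0, 0, 0, 0.5, 0, 0, 1.5, 0, 0, 0, 0.5, 0, 0, 0.5, 0, 0, 0, 0.5, -0.2, -1.5, 0, 0, 0, 0, 0.7, -0.2, -2.5, 0, 0, 0, 0, 1, -0.2, -2.5, 0, 0, 0, 0, 1, -0.4, -1.5, 0, 0, 0, 0, 1, 0, 0, -0.5, 0, 0, 0, 1, 0, 0, -1, 0, 0, 0, 1, 0, 0, -1, 0, 0, 0, 1, 0, 0, -0.5, 0, 0, 0, 1, 0, 0, 0, 0, 0, 0, 1, 0, 0, 0, 0, 0, 0, 1], "newtons": 10}}

```text
clock: 12.17
eef_pos: [585.4, 34.9, 102.8]
eef_rot: [3.142, 0.001, -0.052]
wrist_force: [-0.2, 0.0, 0.2]
finger_gap: 0.6
finger_force: 0.0
```

Run:
```python
from h import *
q,e=snap('side','side3');W=cloud('side',e);H=hsv(q)
m=(H[...,0]>5)&(H[...,0]<20)&(H[...,1]>150)&(e>0)&(W[...,0]>540)&(W[...,0]<640)&(W[...,1]>80)&(W[...,1]<140)
r=W[m];print(len(r),np.percentile(r[:,2],[2,50,90,97,99.5]))
s=manip.read_state();print({k:np.round(s[k],3) for k in('clock','joints','eef_pos','eef_rot','wrist_force','finger_gap')})
cv2.imwrite('pics/c3.png',cv2.resize(q[110:230,250:410],None,fx=4,fy=4,interpolation=2))
```

```text
151 [ 56.8615548   98.43331651 102.71053823 104.23648972 105.79505998]
{'clock': np.float64(12.217), 'joints': array([-0.003,  0.489,  1.527,  0.   ,  1.126,  1.62 ]), 'eef_pos': array([585.671,  34.799, 103.356]), 'eef_rot': array([-3.142,  0.   , -0.052]), 'wrist_force': array([-0.565,  0.446,  0.065]), 'finger_gap': np.float64(0.441)}
```

View pics/c3.png

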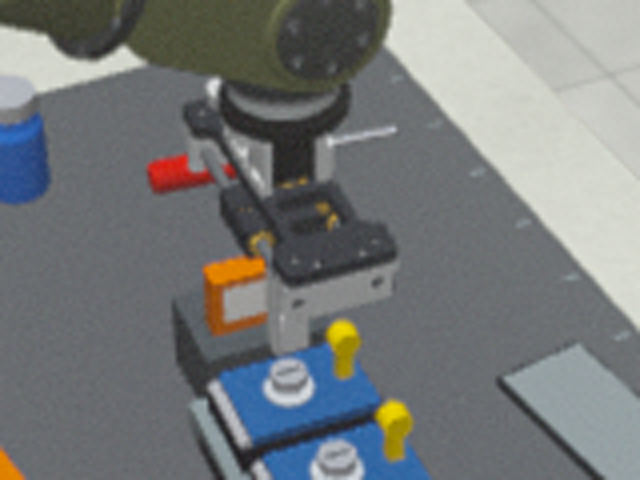

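The module top reads about 102 mm, so it is home and released. The closed fingers are above the first bolt at (288,375). Next I'll tap it.

{"name": "jog_arm", "arguments": {"rows": [0, -0.1, -0.6, 0, 0, 0, 1, 0, 0, -0.6, 0, 0, 0, 1, 0, 0, -0.4, 0, 0, 0, 1, 0, 0, -0.2, 0, 0, 0, 1, 0, 0, -0.15, 0, 0, 0, 1, 0, 0, -0.15, 0, 0, 0, 1, 0, 0, 0, 0, 0, 0, 1, 0, 0, 0, 0, 0, 0, 1]}}

```text
clock: 12.88
eef_pos: [585.6, 33.3, 82.6]
eef_rot: [-3.142, -0.0, -0.053]
wrist_force: [-0.7, -0.0, 1.3]
finger_gap: 0.3
finger_force: 0.5
```

{"name": "jog_arm", "arguments": {"rows": [0, 0, -0.1, 0, 0, 0, 1, 0, 0, -0.1, 0, 0, 0, 1, 0, 0, 0, 0, 0, 0, 1, 0, 0, 0, 0, 0, 0, 1]}}

```text
clock: 13.22
eef_pos: [585.7, 33.3, 80.6]
eef_rot: [-3.142, -0.0, -0.053]
wrist_force: [0.3, 0.7, 1.8]
finger_gap: 0.7
finger_force: 0.9
```

{"name": "jog_arm", "arguments": {"rows": [0, 0, -0.1, 0, 0, 0, 1, 0, 0, -0.1, 0, 0, 0, 1, 0, 0, -0.1, 0, 0, 0, 1, 0, 0, 0, 0, 0, 0, 1, 0, 0, 0, 0, 0, 0, 1]}}

```text
clock: 13.63
eef_pos: [585.8, 33.3, 78.1]
eef_rot: [3.142, -0.001, -0.053]
wrist_force: [-2.1, 0.2, 7.9]
finger_gap: 0.6
finger_force: 4.1
```

The head sank 6 mm under a few newtons and then stopped, so this bolt is loose. I'll tap the other two to confirm.

{"name": "jog_arm", "arguments": {"rows": [0, 0, 0.7, 0, 0, 0, 1, 0, 0, 1, 0, 0, 0, 1, 0, 0, 0.5, 0, 0, 0, 1, -0.1, -1.5, 0, 0, 0, 0, 1, -0.1, -2.5, 0, 0, 0, 0, 1, -0.1, -2.5, 0, 0, 0, 0, 1, -0.1, -1.5, 0, 0, 0, 0, 1, 0, 0, -0.7, 0, 0, 0, 1, 0, 0, -0.5, 0, 0, 0, 1, 0, 0, -0.3, 0, 0, 0, 1, 0, 0, -0.2, 0, 0, 0, 1, 0, 0, 0, 0, 0, 0, 1, 0, 0, 0, 0, 0, 0, 1]}}

```text
clock: 14.72
eef_pos: [581.5, -45.9, 83.3]
eef_rot: [3.141, 0.0, -0.052]
wrist_force: [-6.5, -2.2, 11.8]
finger_gap: 0.3
finger_force: 5.9
```

{"name": "jog_arm", "arguments": {"rows": [0, 0, -0.1, 0, 0, 0, 1, 0, 0, 0, 0, 0, 0, 1, 0, 0, 0, 0, 0, 0, 1]}}

```text
clock: 14.97
eef_pos: [581.6, -46.0, 82.9]
eef_rot: [3.141, -0.0, -0.052]
wrist_force: [-9.8, -2.4, 17.7]
finger_gap: 0.2
finger_force: 9.3
```

The second bolt is stiff, so it is tight. Third bolt next.

{"name": "jog_arm", "arguments": {"rows": [0, 0, 0.6, 0, 0, 0, 1, 0, 0, 0.9, 0, 0, 0, 1, 0, 0, 0.3, 0, 0, 0, 1, -0.1, -1.5, 0, 0, 0, 0, 1, -0.1, -2.5, 0, 0, 0, 0, 1, -0.1, -2.5, 0, 0, 0, 0, 1, -0.1, -1.5, 0, 0, 0, 0, 1, 0, 0, -0.7, 0, 0, 0, 1, 0, 0, -0.5, 0, 0, 0, 1, 0, 0, -0.3, 0, 0, 0, 1, 0, 0, -0.2, 0, 0, 0, 1, 0, 0, 0, 0, 0, 0, 1, 0, 0, 0, 0, 0, 0, 1]}}

```text
clock: 16.05
eef_pos: [577.5, -125.8, 83.2]
eef_rot: [3.141, 0.0, -0.052]
wrist_force: [-7.1, -1.2, 12.5]
finger_gap: 0.7
finger_force: 6.1
```

Third bolt is tight too. The loose one is on the cap next to the sleeve, with its knob at about (622.9, 32). I'll move above that knob with the fingers part open.

{"name": "jog_arm", "arguments": {"rows": [0, 0, 0.7, 0, 0, 0, 1, 0, 0, 1.5, 0, 0, 0, 1, 0, 0, 1.5, 0, 0, 0, 0.55, 0, 0, 1.1, 0, 0, 0, 0.55, 0.3, 1, 0, 0, 0, 0, 0.55, 0.6, 2.2, 0, 0, 0, 0, 0.55, 0.8, 2.5, 0, 0, 0, 0, 0.55, 0.8, 2.5, 0, 0, 0, 0, 0.55, 0.8, 2.5, 0, 0, 0, 0, 0.55, 0.6, 2.5, 0, 0, 0, 0, 0.55, 0.4, 1.6, 0, 0, 0, 0, 0.55, 0.2, 1, 0, 0, 0, 0, 0.55, 0, 0, 0, 0, 0, 0, 0.55, 0, 0, 0, 0, 0, 0, 0.55]}}

```text
clock: 17.22
eef_pos: [622.3, 31.6, 129.9]
eef_rot: [3.141, 0.001, -0.052]
wrist_force: [-0.9, -1.1, 0.3]
finger_gap: 42.4
finger_force: 0.0
```

Run:
```python
from h import *
a=np.radians(27.15+np.arange(0,65,4));r=87.66
P=np.c_[r*np.cos(a),r*np.sin(a)];D=np.diff(P,axis=0)
for d in D: print(np.round([d[0]*.09985,-d[0]*.00547,d[1]*.1],2).tolist())
q,e=snap('side','side4')
cv2.imwrite('pics/c4.png',cv2.resize(q[110:230,250:410],None,fx=4,fy=4,interpolation=2))
```

```text
[-0.3, 0.02, 0.53]
[-0.33, 0.02, 0.51]
[-0.37, 0.02, 0.49]
[-0.4, 0.02, 0.46]
[-0.43, 0.02, 0.43]
[-0.46, 0.03, 0.4]
[-0.49, 0.03, 0.37]
[-0.51, 0.03, 0.33]
[-0.54, 0.03, 0.3]
[-0.55, 0.03, 0.26]
[-0.57, 0.03, 0.22]
[-0.58, 0.03, 0.18]
[-0.6, 0.03, 0.14]
[-0.6, 0.03, 0.09]
[-0.61, 0.03, 0.05]
[-0.61, 0.03, 0.01]
```

View pics/c4.png

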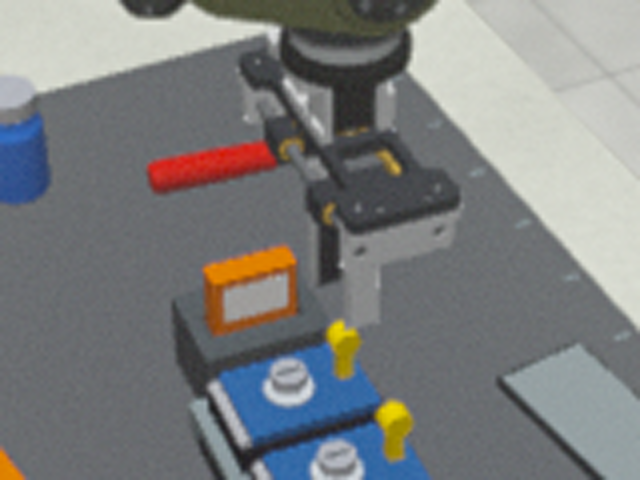

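The view shows the module seated at (250,290) and the open fingers straddling above the first knob at (343,340). I'll descend and grip it.

{"name": "jog_arm", "arguments": {"rows": [0.05, 0, -1, 0, 0, 0, 0.55, 0, 0, -1.2, 0, 0, 0, 0.55, 0, 0, -1.2, 0, 0, 0, 0.55, 0, 0, -0.8, 0, 0, 0, 0.55, 0, 0, -0.4, 0, 0, 0, 0.55, 0, 0, 0, 0, 0, 0, 0.55, 0, 0, 0, 0, 0, 0, 0.95, 0, 0, 0, 0, 0, 0, 0.95, 0, 0, 0, 0, 0, 0, 0.95, 0, 0, 0, 0, 0, 0, 0.95, 0, 0, 0, 0, 0, 0, 0.95, 0, 0, 0, 0, 0, 0, 0.95, 0, 0, 0, 0, 0, 0, 0.95], "newtons": 25}}

```text
clock: 18.35
eef_pos: [623.4, 32.9, 84.9]
eef_rot: [-3.139, -0.001, -0.053]
wrist_force: [1.1, 10.2, 0.4]
finger_gap: 13.7
finger_force: 25.0
```

{"name": "jog_arm", "arguments": {"rows": [0, 0.1, 0, 0, 0, 0, 0.95, 0, 0, 0, 0, 0, 0, 0.95, -0.3, 0.02, 0.53, 0, 0, 0, 0.95, -0.33, 0.02, 0.51, 0, 0, 0, 0.95, -0.37, 0.02, 0.49, 0, 0, 0, 0.95, -0.4, 0.02, 0.46, 0, 0, 0, 0.95, 0, 0, 0, 0, 0, 0, 0.95]}}

```text
clock: 18.93
eef_pos: [608.4, 33.7, 104.6]
eef_rot: [-3.141, 0.001, -0.053]
wrist_force: [-0.4, 5.0, -2.3]
finger_gap: 13.9
finger_force: 25.0
```

It swings freely, so I'll carry on.

{"name": "jog_arm", "arguments": {"rows": [-0.43, 0.05, 0.43, 0, 0, 0, 0.95, -0.46, 0.05, 0.4, 0, 0, 0, 0.95, -0.49, 0.05, 0.37, 0, 0, 0, 0.95, -0.51, 0.03, 0.33, 0, 0, 0, 0.95, -0.54, 0.03, 0.3, 0, 0, 0, 0.95, -0.55, 0.03, 0.26, 0, 0, 0, 0.95, 0, 0, 0, 0, 0, 0, 0.95]}}

```text
clock: 19.52
eef_pos: [578.3, 35.4, 125.6]
eef_rot: [3.141, 0.0, -0.053]
wrist_force: [-1.5, 0.2, -5.3]
finger_gap: 13.7
finger_force: 25.0
```

{"name": "jog_arm", "arguments": {"rows": [-0.57, 0.03, 0.22, 0, 0, 0, 0.95, -0.58, 0.03, 0.18, 0, 0, 0, 0.95, -0.6, 0.03, 0.14, 0, 0, 0, 0.95, -0.6, 0.03, 0.09, 0, 0, 0, 0.95, -0.61, 0.03, 0.05, 0, 0, 0, 0.95, -0.61, 0.03, 0.01, 0, 0, 0, 0.95, 0, 0, 0, 0, 0, 0, 0.95, 0, 0, 0, 0, 0, 0, 0.95, 0, 0, 0, 0, 0, 0, 0.95]}}

```text
clock: 20.27
eef_pos: [543.9, 37.2, 132.8]
eef_rot: [3.141, -0.001, -0.053]
wrist_force: [-0.6, -2.6, 7.9]
finger_gap: 13.6
finger_force: 25.0
```

Run:
```python
from h import *
q,e=snap('side','side5')
s=manip.read_state();print({k:np.round(s[k],3) for k in('clock','eef_pos','wrist_force','finger_gap','finger_force')})
cv2.imwrite('pics/c5.png',cv2.resize(q[100:280,200:440],None,fx=3,fy=3,interpolation=2))
```

```text
{'clock': np.float64(20.317), 'eef_pos': array([543.917,  37.192, 132.82 ]), 'wrist_force': array([-0.114, -2.992,  7.843]), 'finger_gap': np.float64(13.854), 'finger_force': np.float64(25.002)}
```

View pics/c5.png

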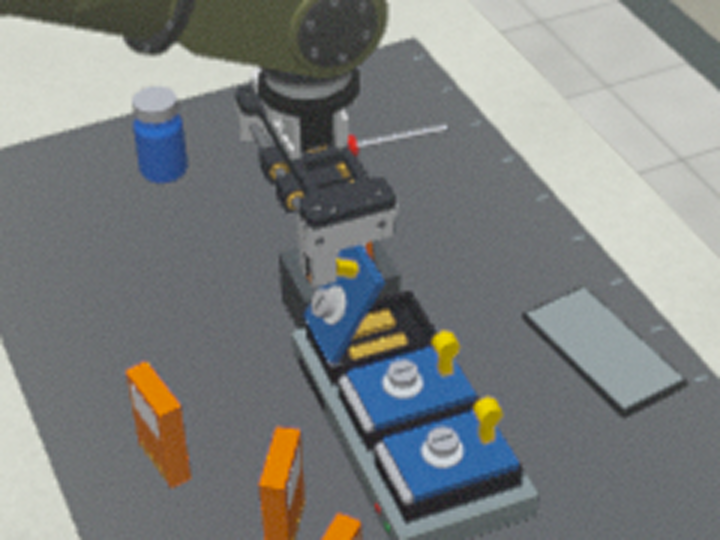

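The picture shows the first cap standing well open with its knob gripped at (347,268) and the contacts exposed at (380,335). The other two caps are shut, and the module's orange edge is visible in the sleeve behind.

```bash
python3 -c "
from h import *
print(manip.sign_off())"
```

```text
the job is handed in; nothing more can be done
None
```

The module is fully home and released, the loose bolt is on the cap nearest the sleeve, and I handed in at about 20 s, still holding that cap open at about 64°; the other two caps are shut and the jar, screwdriver, phone and tray were not touched.

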